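# Clamp the specimen tube with the cam lever

## Task

Two identical cam-lever clamps stand on the lab bench, both open; a stoppered glass tube stands in one of them. Clamp the tube: push that clamp's lever down past center so that it snaps fully down and the jaw grips the tube, leaving the tube upright in its place. Leave the empty clamp open.

Things in the scene. Friction and masses are not known exactly. Their poses are not given: they have to be found in the camera images.
- clamp: The clamp holding the tube: fixed plate 200 x 70 x 12 mm with V-block (62 mm high), jaw and cam lever; left or right on the bench, turned up to 43 degrees. Origin: plate underside, z = 0 at the bench; x along the plate (-90 to 110 mm), z up. Tube at x -55. Lever hinge along y at x 12, z 42; cheeks beside it 57 mm high, x -5 to 29. A like, empty clamp: centre 280 mm or more away.
- clamp_lever (a joint): Lever of the tube's clamp, rad. 0 open: rises 60 deg towards clamp +x. 1.0 closed: 3 deg above level. Steel bar 18 x 8 mm, grey end pad 26 x 11; 115 mm hinge to tip (open tip x 70, z 142 mm in clamp frame). Sprung open up to about 0.5 rad, then drops to 1.0 and stays. Pressing straight down at clamp x 52 to 62, to about z 56 mm, closes it; takes about 5 N.
- tube: Flat-bottomed glass specimen tube, 25 mm diameter, 100 mm tall, with a cork stopper 29 mm wide rising to 114 mm and a copper rod inside; about 60 g. Stands loose on the clamp's plate, 12 mm above the bench. Origin: centre of its underside, z up. Closing the lever moves it about 2 mm back into the V.
- spare_clamp_lever (a joint): Lever of the empty clamp, same shape and values (0 = open, 1.0 = closed). It must stay open.
Not all that is in view belongs to the job. What is shaped like the clamp but yellow is not meant.

How it is judged:
At the end, for the whole second after the job is handed in: The tube's clamp lever is fully down (above 0.9 rad of 1.0), the clamp presses on the tube with more than 3 N, the tube is at rest, upright within 10 degrees, within 15 mm of its place along the clamp and standing on the plate (within 13 mm); the empty clamp's lever is open (below 0.2 rad) (value of joint clamp_lever above 0.9 rad and contact force between clamp and tube above 3 N and angle between tube's own z axis and vertical below 0.17 rad and x of tube in the frame of clamp between -0.07 and -0.04 m and z of tube in the frame of clamp below 0.025 m and linear speed of tube below 0.02 m/s and value of joint spare_clamp_lever below 0.2 rad); the robot touches nothing.
It fails at once if the lever of the empty clamp is pushed down (value of joint spare_clamp_lever above 0.4 rad).
It fails at once if the tube is knocked over (angle between tube's own z axis and vertical above 0.4 rad).
It also fails if it takes over 26 s, if anything falls off the work surface, if the arm or the gripper's body presses on something with over 40 N, if the wrist force passes 120 N, or if a joint passes its speed limit or range.

## Robot

A 7-joint arm with a two-finger parallel gripper is mounted at the origin on the work surface. World frame = base frame: x ahead of the robot, y to its left, z up, the work surface at z = 0. Lengths are in m, angles in rad, forces in N, time in s.
With the tool pointing down it reaches from about 0.425 to 0.875 m from the base axis. Payload 4.7 kg.
Tool frame: the origin (TCP) lies at the very end of the fingers, on their centre line; the grasp point (between the pads) lies 19 mm behind it; z points along the fingers, y is the direction in which the jaws open and shut (so a half turn about z gives the same grasp; the last joint's range is limited). The gripper opens to 87 mm and grips with 3 to 60 N. Pads are 19 mm wide; open, the fingers measure 117 mm over their backs; the gripper's body (75 mm by 190 mm) begins 51 mm behind the grasp point.
Start: joints at [1.244, 0.321, -0.07, 1.45, 0.023, 1.371, -0.057], TCP at [0.217, -0.613, 0.223] pointing down, gripper open.
Joint ranges: [-2.86, 2.86], [-0.3, 2.09], [-1.38, 1.24], [0.06, 2.45], [-1.56, 4.7], [0.09, 2.05], [-2.69, 2.69]. Speed limits (rad/s): [2.57, 2.57, 3.14, 3.14, 3.14, 3.14, 3.14].

## Interface

Orientations are given as a rotation vector (axis times angle).
In Python, from bench import * gives the robot as it stands.
- The arm moves only by the shell command python3 -m jog 'ROWS' [OPENING] [FORCE]. ROWS is JSON, a list of rows, each a list of 4 numbers: the shift along the world's x, y, z in mm, then the turn about the world's z in rad. In form: [[x, y, z, twist], ...]. A call has exactly 8 rows; each row is the pose to reach, as a shift and turn from the pose commanded when the call began; what a row does not reach only later rows make up. A row lasts 1/8 s, in which the tool goes at most 62.5 mm and 10.7 degrees, less where a joint would pass 70% of its speed; a pose out of reach is approached as far as the arm can. A call with a gripper value outside its range is refused whole. OPENING is the opening, from -1 (shut) to 1 (fully open), set as the call begins (- or left out, the last holds). The fingers move at their own pace and stop on an object; FORCE is the grip in N (left out, the last holds). Time passes only in rows, so rows that repeat a pose let the fingers close, or fill a call up. It gives the time, the measured TCP pose, the force and the opening at its end, in the units of the state.
- get_state(): the state, without advancing time (a new reading comes with each control period).
- get_image(name): name is "scene" or "top" or "wrist"; returns a dict with "image" (400x640x3 uint8, red, green, blue), "fx", "fy", "cx", "cy" (pixels), "position" and "rotation" of the camera in the world; the wrist camera has in their place "tool_from_camera" (4x4, takes a point from camera to tool coordinates, whose origin is the TCP and whose axes are the flange's). Camera axes: x right, y down, z forward; pixel columns grow to the right and rows downward; lengths in m; the calibration is good to about 2 mm. The wrist camera is an equidistant fisheye: a pixel r from the principal point sees the ray r / f radians off the axis. A picture is of the moment at which its call begins: read the wrist's pose just before it. There is no depth.
- close_job(): hands the job in, once; it reports no verdict.
The state is a dict: "time": time; "joint_positions": joint angles; "qd": joint speeds; "joint_torque": joint torques, N m; "position": TCP position; "tool_rot": TCP orientation; "ft_force": force on the tool from outside, world axes, zero at the start; "torque": the same for the moment, N m; "grip_width": opening from 0.0 (shut) to 1.0 (fully open).
Only numpy, scipy, OpenCV 4.12 (cv2) and the standard library are available. Lean on these libraries where they do the work, as an engineer would, in place of code of your own. Each camera call takes 0.05 s, during which the arm holds its last target. There are 200 camera calls.

## Working session

There is one attempt and no reset: what is moved stays moved. The work goes in short steps, Python scripts to look and compute and a shell command to move; the robot and the scene stay as the last step left them, time stands still between calls to the robot, and variables do not carry over. Pictures are saved under pics/ and viewed, about 8 in all and at most 12, crops included, and the job is handed in when it is done.

```bash
mkdir -p pics; cat > h.py <<'E'
from bench import *
import numpy as np, cv2, pickle
def ray(c,u,v):
    d=np.array([(u-c["cx"])/c["fx"],(v-c["cy"])/c["fy"],1.]); return np.array(c["position"]),np.array(c["rotation"])@d
def onz(c,u,v,z):
    p,d=ray(c,u,v); return p+d*(z-p[2])/d[2]
def proj(c,P):
    q=np.array(c["rotation"]).T@(np.array(P)-np.array(c["position"])); return q[0]/q[2]*c["fx"]+c["cx"],q[1]/q[2]*c["fy"]+c["cy"]
E
python3 - <<'E'
from h import *
for n in("top","scene"):
    c=get_image(n); pickle.dump(c,open(n+".pkl","wb")); cv2.imwrite(f"pics/{n}1.png",c["image"][:,:,::-1]); print(n,c["fx"],c["cx"],c["cy"],c["position"],np.round(c["rotation"],3).tolist())
s=get_state();print(s["time"],s["position"],s["tool_rot"],s["ft_force"])
E
```

```text
top 482.7001047872437 317.1942780394313 203.45459799707328 [ 0.33371874 -0.06803747  1.14225211] [-2.148, 2.12, -0.175]
scene 433.0896746367503 323.87729524479477 196.48477799087337 [ 1.04681352 -0.51495319  0.6672973 ] [-2.102, -1.043, 0.459]
0.1 [ 0.21702785 -0.61217638  0.22156131] [-3.09440812e+00 -5.32490172e-01  6.26759111e-04] [-0.17531252  0.13261373 -0.05444746]
```

View pics/top1.png

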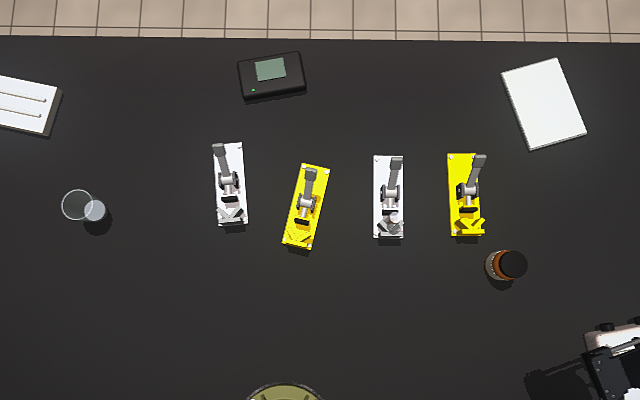

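View pics/scene1.png

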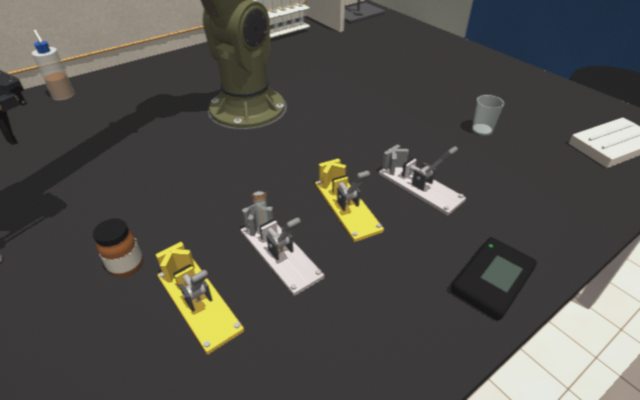

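The pictures show four clamps. In top pixels, the white ones are at (229,185) and (389,197), and the yellow ones at (306,206) and (466,195), which are not meant. The white one at (389,197) has the cork at about (396,218), which is (260,197) in the scene picture, so it fits. I'll measure it and confirm it in a crop.

```bash
cat >> h.py <<'E'
def fix(c):
    c["rotation"]=cv2.Rodrigues(np.array(c["rotation"],float))[0] if np.size(c["rotation"])==3 else c["rotation"]; return c
E
python3 - <<'E'
from h import *
t=fix(pickle.load(open("top.pkl","rb"))); s=fix(pickle.load(open("scene.pkl","rb")))
im=t["image"]; hsv=cv2.cvtColor(im,cv2.COLOR_RGB2HSV)
m=((hsv[...,1]<40)&(hsv[...,2]>150)).astype(np.uint8)*255
m=cv2.morphologyEx(m,cv2.MORPH_CLOSE,np.ones((7,7)))
fr={}
for cn in cv2.findContours(m,0,2)[0]:
    if cv2.contourArea(cn)<400: continue
    (cx,cy),_,_=r=cv2.minAreaRect(cn)
    if not(200<cx<420 and 120<cy<260): continue
    b=cv2.boxPoints(r); P=np.array([onz(t,u,v,.012) for u,v in b]); C=P.mean(0)
    e=[P[1]-P[0],P[2]-P[1]]; L=[np.linalg.norm(x) for x in e]; x=e[int(np.argmax(L))]; x=x/np.linalg.norm(x)
    if x[0]<0:x=-x
    O=C-x*.010; yaw=np.arctan2(x[1],x[0]); print((cx,cy),"size",np.round(L,3),"centre",C.round(4),"O",O.round(4),"yaw",np.degrees(yaw).round(1))
    if cx>320: fr=(O,x)
O,x=fr; y=np.array([-x[1],x[0],0])
ims=s["image"].copy(); imt=im.copy()
for l,z in((-.09,.012),(.11,.012),(-.055,.126),(.070,.142),(.057,.12),(.057,.056)):
    P=O+x*l; P[2]=z; print(l,z,P.round(4),"top",np.round(proj(t,P),1),"scene",np.round(proj(s,P),1))
a=cv2.resize(imt[140:250,340:440],None,fx=4,fy=4,interpolation=2); b=cv2.resize(ims[180:300,230:330],None,fx=3.66,fy=3.66,interpolation=2)
def dots(a,c,u0,v0,k):
    for l,z in((-.09,.012),(.11,.012),(-.055,.126),(.070,.142)):
        P=O+x*l; P[2]=z; u,v=proj(c,P); cv2.circle(a,(int((u-u0)*k),int((v-v0)*k)),4,(0,255,0),1)
dots(a,t,340,140,4);dots(b,s,230,180,3.66)
cv2.imwrite("pics/crop1.png",np.hstack([a[:439],b[:439]])[:,:,::-1])
E
```

```text
(388.0, 196.0) size [0.072 0.198] centre [ 0.544  -0.2329  0.012 ] O [ 0.534  -0.2328  0.012 ] yaw -0.9
(229.255859375, 183.32647705078125) size [0.074 0.201] centre [0.57   0.1464 0.012 ] O [0.56   0.1452 0.012 ] yaw 6.5
-0.09 0.012 [ 0.444  -0.2313  0.012 ] top [387.8 237.3] scene [256.3 221.1]
0.11 0.012 [ 0.644  -0.2346  0.012 ] top [388.2 154.7] scene [310.4 283. ]
-0.055 0.126 [ 0.479  -0.2319  0.126 ] top [395.6 215.8] scene [259.6 189.4]
0.07 0.142 [ 0.604  -0.2339  0.142 ] top [396.9 156.8] scene [295.7 221.1]
0.057 0.12 [ 0.591  -0.2337  0.12  ] top [395.3 165.2] scene [292.1 225.7]
0.057 0.056 [ 0.591  -0.2337  0.056 ] top [390.8 171.9] scene [293.6 249.8]
```

View pics/crop1.png

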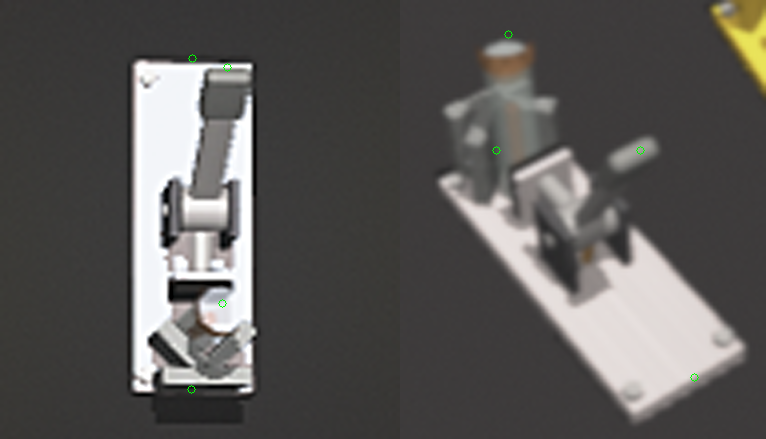

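The crop confirms the clamp: white, with the corked tube in its V, and the lever pad at crop (226,92) matching its predicted place. The plate measures 198 x 72 mm, with yaw about -1°. I'll close the fingers, go above clamp x 57 at world (0.591, -0.234), and turn the tool by -0.36 so the body lies across the clamp.

```bash
python3 -m jog '[[30,30,0,-0.05],[70,70,0,-0.1],[112,112,0,-0.15],[155,155,0,-0.2],[197,198,0,-0.25],[240,240,0,-0.3],[282,283,0,-0.36],[320,322,0,-0.36]]' -1 20
python3 -m jog '[[25,26,0,0],[42,44,0,0],[54,56,0,0],[54,56,0,0],[54,56,0,0],[54,56,0,0],[54,56,0,0],[54,56,0,0]]'
python3 - <<'E'
from h import *
s=get_state();print(s["time"],s["position"],s["tool_rot"],s["ft_force"],s["grip_width"])
c=fix(get_image("scene"));cv2.imwrite("pics/s2.png",cv2.resize(c["image"][100:300,180:430],None,fx=3,fy=3)[:,:,::-1])
E
```

```text
time: 1.1
position: [0.5384, -0.2886, 0.2222]
tool_rot: [-3.141, 0.03, 0.001]
ft_force: [0.3, 0.4, 0.2]
grip_width: 0.174
time: 2.1
position: [0.591, -0.2351, 0.2227]
tool_rot: [3.141, -0.031, 0.0]
ft_force: [0.8, -0.4, -1.3]
grip_width: 0.007
2.1 [ 0.59100531 -0.23506727  0.22269313] [ 3.14118574e+00 -3.12065700e-02  2.89783892e-05] [ 0.76598539 -0.35478169 -1.25729847] 0.006676215508144911
```

View pics/s2.png

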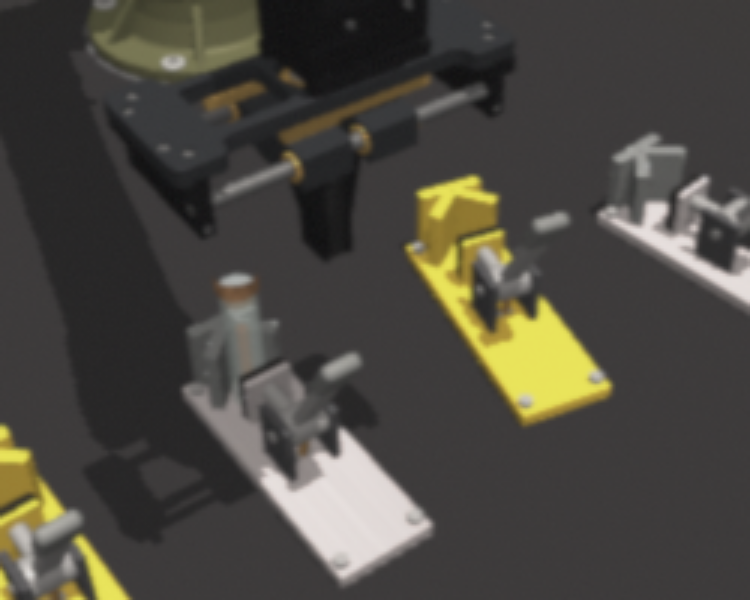

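The fingertip shows at scene pixel (291,183), matching its projection. The tube clamp's lever is directly below it, and the body lies across the clamp, clear of the neighbours. Next is the press to z 56.

```bash
python3 -m jog '[[0,1,-30,0],[0,1,-60,0],[0,1,-75,0],[0,1,-85,0],[0,1,-95,0],[0,1,-105,0],[0,1,-112,0],[0,1,-112,0]]'
python3 -m jog '[[0,0,-10,0],[0,0,-20,0],[0,0,-30,0],[0,0,-40,0],[0,0,-48,0],[0,0,-55,0],[0,0,-56,0],[0,0,-56,0]]'
python3 - <<'E'
from h import *
c=fix(get_image("scene"));cv2.imwrite("pics/s3.png",cv2.resize(c["image"][130:330,180:430],None,fx=3,fy=3)[:,:,::-1])
E
```

```text
time: 3.15
position: [0.5929, -0.2338, 0.1131]
tool_rot: [3.14, -0.029, 0.005]
ft_force: [-1.5, 1.2, 2.5]
grip_width: 0.004
time: 4.15
position: [0.5914, -0.2337, 0.0548]
tool_rot: [3.141, -0.03, 0.0]
ft_force: [1.0, -0.3, 0.6]
grip_width: 0.002
```

View pics/s3.png

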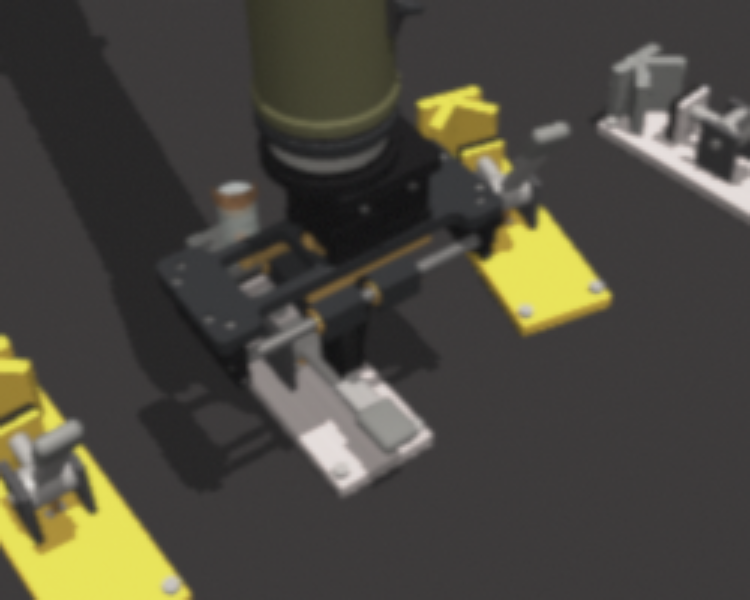

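The lever pad now lies flat at crop (390,420), the tube still stands, and the force has dropped to about zero, so the lever has snapped over. I'll retreat straight up and check.

```bash
python3 -m jog '[[0,0,10,0],[0,0,40,0],[0,0,80,0],[0,0,120,0],[0,0,160,0],[0,0,190,0],[0,0,200,0],[0,0,200,0]]'
python3 -m jog '[[0,-30,0,0],[0,-80,0,0],[0,-130,0,0],[0,-180,0,0],[0,-220,0,0],[0,-240,0,0],[0,-240,0,0],[0,-240,0,0]]'
python3 - <<'E'
from h import *
s=fix(get_image("scene"));t=fix(get_image("top"));pickle.dump((t,s),open("end.pkl","wb"))
O=np.array([.534,-.2328,0]);x=np.array([.99985,-.0167,0]);k=3
a=cv2.resize(t["image"][130:270,200:430],None,fx=k,fy=k);b=cv2.resize(s["image"][150:310,200:430],None,fx=k,fy=k)
for l,z in((-.055,.126),(.127,.048)):
    P=O+x*l;P[2]=z
    for im,c,u0,v0 in((a,t,200,130),(b,s,200,150)):
        u,v=proj(c,P);cv2.circle(im,(int((u-u0+.5)*k),int((v-v0+.5)*k)),4,(0,255,0),1)
cv2.imwrite("pics/end.png",cv2.resize(np.vstack([a,b]),None,fx=.66,fy=.66)[:,:,::-1])
E
```

```text
time: 5.2
position: [0.5914, -0.2336, 0.255]
tool_rot: [3.141, -0.03, 0.001]
ft_force: [0.0, 0.2, -1.5]
grip_width: 0.005
time: 6.2
position: [0.5916, -0.4718, 0.2533]
tool_rot: [-3.139, 0.028, 0.002]
ft_force: [-0.7, 0.9, 0.5]
grip_width: 0.006
```

View pics/end.png

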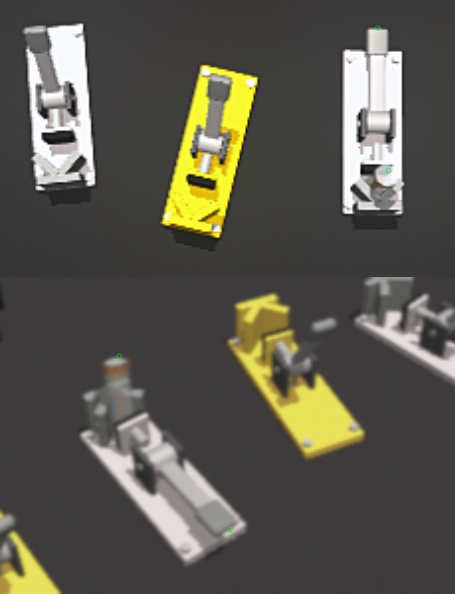

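The lever's tip, at (377,30) in the top half and (228,528) in the scene half, sits on the predicted closed position. The cork is upright with the jaw against the tube, the empty white clamp's lever is still up, and the robot is clear.

```bash
python3 -c "
from bench import *
print(close_job(), get_state()['time'])"
```

```text
the job is handed in; nothing more can be done
the job is handed in; nothing more can be done
```

The tube's clamp is closed and the job is handed in, with the last move ending at 6.2 s of the 26 s allowed. I found the white clamp holding the corked tube, pressed its lever straight down at clamp x 57 mm to z 55 mm with the fingers shut, then lifted and moved aside.

- **Lever:** its tip matches the predicted fully closed position in both views, and the force on the tool had dropped to about zero at the bottom of the press.
- **Tube:** it stands upright in the V with the jaw against it, and the cork is within a few mm of where it should be.
- **Empty clamp:** its lever is still open, and nothing else moved. The robot was touching nothing at the end.
- **Not checked:** the jaw's force on the tube can't be measured directly, so I inferred it from the lever being fully down. No check failed or disagreed. The only offset was about 2–3 mm between the cork and its predicted place before the press, with the tube still loose.

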